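# Clamp a tube rack on the shaker with the tension wheel

### The arm

A 7-joint arm with a two-finger parallel gripper is mounted at the origin on the work surface. World frame = base frame: x ahead of the robot, y to its left, z up, the work surface at z = 0. Lengths are in mm, angles in rad, forces in N, time in s.
With the tool pointing down it reaches from about 425 to 800 mm from the base axis. Payload 8.3 kg.
Tool frame: the origin (TCP) lies at the very end of the fingers, on their centre line; the grasp point (between the pads) lies 19 mm behind it; x points along the fingers, z is the direction in which the jaws open and shut, and the axes are right-handed (so a half turn about x gives the same grasp; the last joint's range is limited). The gripper opens to 85 mm and grips with 20 to 120 N. Pads are 22 mm wide; open, the fingers measure 114 mm over their backs; the gripper's body (76 mm by 85 mm) begins 54 mm behind the grasp point. The pads swing forward as they close: fully open they stand 13 mm farther back than shut.
Start: joints at [-1.393, 0.383, 0.016, 1.37, -0.006, 1.388, -0.046], TCP at [148.998, 606.962, 231.279] pointing down, gripper open.
Joint ranges: [-2.95, 2.95], [-0.25, 2.06], [-1.52, 1.56], [0.18, 2.33], [-1.44, 4.58], [0.02, 2.06], [-3.01, 3.01]. Speed limits (rad/s): [2.39, 2.39, 3.01, 3.01, 3.14, 3.14, 3.14].

### API

Orientations are given as a unit quaternion [x, y, z, w].
In Python, from plant import env gives the robot as it stands.
- The arm moves only by the tool play_rows, never from a script. Its arguments are lists of equal length, an entry for each row: "translation": the shift along the tool's x, y, z in m, a list of three; "roll": the turn about the tool's x in rad; "fingers": the opening in per cent of the stroke, from 0 (shut) to 100 (fully open). In form: {"translation": [[dx, dy, dz], ...], "roll": [roll, ...], "fingers": [fingers, ...]}. A call has 1 to 12 rows; each row shifts and turns the commanded pose from where the row before left it, along the tool's axes as they then stand; what a row does not reach is not made up. A row lasts 1/8 s, in which the tool goes at most 62.5 mm and 10.7 degrees, less where a joint would pass 70% of its speed; a pose out of reach is approached as far as the arm can. A call is refused whole if a number of a shift passes 0.0625 or a number of a turn 0.188, either way. A call with a gripper value outside its range is refused whole. The fingers move at their own pace and stop on an object; "squeeze" is the grip in N (left out, the last holds). Time passes only in rows, so rows that do not move let the fingers close. It gives the time, the measured TCP pose, the force and the opening at its end, in the units of the state.
- env.sense(): the state, without advancing time (a new reading comes with each control period).
- env.snapshot(name): name is "scene" or "top"; returns a dict with "color" (420x560x3 uint8, red, green, blue), "fx", "fy", "cx", "cy" (pixels), "k1" (the pictures are not rectified: a ray, as slopes to the right and down, at radius r is drawn at 1 + k1 r^2 times it, then the intrinsics apply), "eye" and "attitude" of the camera in the world. Camera axes: x right, y up, looking along -z (the intrinsics and any distortion apply to the point x, -y, -z); pixel columns grow to the right and rows downward; lengths in mm; the calibration is good to about 2 mm. A picture is of the moment at which its call begins. There is no depth.
- env.finish_job(): hands the job in, once; it reports no verdict.
The state is a dict: "clock": time; "joint_positions": joint angles; "joint_vel": joint speeds; "tau": joint torques, N m; "tcp_pos": TCP position; "ee_rot": TCP orientation; "ft_force": force on the tool from outside, world axes, zero at the start; "wrist_torque": the same for the moment, N m; "grip_width": finger opening in mm.
Only numpy, scipy, OpenCV 4.12 (cv2) and the standard library are available. Lean on these libraries where they do the work, as an engineer would, in place of code of your own. Each camera call takes 0.05 s, during which the arm holds its last target.

### The job

Stand the yellow tube rack squarely in the shaker's bay, with one narrow end close to the steel fence, and let go of it. Then wind the tension wheel clockwise by its red handle until the clamp bar grips the rack firmly against the fence - about 5 N harder to keep turning at the handle than when the wheel runs free (12 N in place of 7) - without overtightening, and let go of the wheel so that it stays so. Leave the other things on the bench where they are.

Things in the scene. Friction and masses are not known exactly. Their poses are not given: they have to be found in the camera images.
- shaker: bench shaker: white housing, aluminium plate on top, 210 x 374 mm, plate top 70 mm above the table. Origin at table height; it reaches 105 mm either way along its x, from y = -217 to +157 mm. +y points from wheel to fence. A blue clamp bar (100 mm along x, top 36 mm above the plate) between wheel and bay slides along y only; it starts 19 to 45 mm clear of a rack that stands at the fence.
- bay (a point): place for the rack: point on the plate's top (on the black mat) where the centre of the rack's underside comes when its end is against the fence. Axes as the shaker's; the fence face is 50 mm away in +y.
- fence: fixed steel fence across the bay's +y end, 110 mm wide, 12 mm thick, 45 mm above the plate. Origin and axes are those of the shaker; its inner face is at y = +120 mm.
- wheel (a joint): angle of the tension wheel, rad; grows clockwise seen from above, which tightens: the bar moves 12 mm per rad towards the fence through a stiff spring whose setting differs every time, so the angle does not tell the tension. No end stop in use. Friction (0.30 N m) keeps it where it is left. At most 0.6 N is added at the handle while the bar pushes the rack along the plate to the fence.
- wheel_hub (a point): centre of the tension wheel (black, three spokes, 96 mm outside diameter), on its upright axis at the height of the rim, 26 mm above the plate; hub top 10 mm higher. Push at the handle while it turns (standing still, friction hides up to 7 N): free running 7 N; rack pinched, climbs 14 N per rad. Firm: 12 N (rack pressed on the fence with 16 N); under 10.5 slack, over 13.5 too tight.
- handle_mid (a point): middle of the red upright handle on the wheel's rim: a free-spinning cylinder 16 mm in diameter, 46 mm tall, its axis 42 mm from the wheel's axis; the point is half-way up, 33 mm above the height of wheel_hub. Its yaw means nothing. The rim's top is 27 mm below this point.
- yellow_rack_mid (a point): centre (half-way up) of the yellow tube rack to be clamped: a block 55 mm along x, 100 mm along y, 50 mm tall, with white caps standing 10 mm above its top; 110 to 220 g. Either end may face the fence.
- yellow_rack: the same yellow rack; origin at the centre of its underside.
- blue_rack: bystander: blue tube rack, same size and shape as the yellow one, orange caps; origin at the centre of its underside.
- reagent_bottle: bystander: clear bottle with blue cap, 72 mm wide, 170 mm tall; origin at the centre of its underside.
- white_jar: bystander: white jar, 80 mm wide, 140 mm tall; origin at the centre of its underside.
- beaker: bystander: glass beaker, 64 mm wide, 85 mm tall; origin at the centre of its underside.
- tip_box: bystander: salmon-coloured pipette tip box with clear lid, 85 x 120 x 62 mm; origin at the centre of its underside.
- blue_cap: bystander: loose blue screw-cap ring, 44 mm wide, 18 mm tall; origin at the centre of its underside.

How it is judged:
By the outcome, as a careful person would: the job done as asked, in the order asked, and still so for the second after the job is handed in, with the robot touching nothing.
It also fails if it takes over 67 s, if anything falls off the work surface, if the arm or the gripper's body presses on something with over 40 N, if the wrist force passes 120 N, or if a joint passes its speed limit or range.

## Working session

There is one attempt and no reset: what is moved stays moved. The work goes in short steps, Python scripts to look and compute and a tool call to move; the robot and the scene stay as the last step left them, time stands still between calls to the robot, and variables do not carry over. Pictures are saved under pics/ and viewed, and the job is handed in when it is done.

Besides the shell and the picture viewer there is one more tool, called after "Emit:" as name([rows], argument=value, ...), one row to a line, values as JSON. play_rows: Moves the arm, as the interface text tells. Its arguments: {"type":"object","properties":{"translation":{"type":"array","items":{"type":"array","items":{"type":"number"}}},"roll":{"type":"array","items":{"type":"number"}},"fingers":{"type":"array","items":{"type":"number"}},"squeeze":{"type":"number"}},"required":["translation","roll","fingers"]}

```bash
mkdir -p pics; ls; python3 - <<'E'
from plant import env
import cv2
s=env.sense()
for k,v in s.items(): print(k,v)
for n in("scene","top"):
    d=env.snapshot(n); cv2.imwrite(f"pics/{n}0.png",d["color"][:,:,::-1])
    print({k:v for k,v in d.items() if k!="color"})
E
```

```text
pics
clock 0.0
joint_positions [-1.3928747   0.38425852  0.01637586  1.37113798 -0.00628463  1.38820862
 -0.04650495]
joint_vel [ 2.42475543e-05 -1.49181381e-04  2.06084959e-03 -1.57590308e-04
  1.15170642e-03  7.61511580e-05  1.01791914e-03]
tau [ 5.73016969e-04 -6.27606511e+01  8.44299775e-01 -3.71834528e+01
  1.63835613e-02  1.43254217e-02 -1.65732183e-05]
tcp_pos [148.9153474  606.4866995  230.27353018]
ee_rot [-0.43677864  0.5569609   0.43589361  0.55589184]
ft_force [-0.00653721 -0.08018477  0.82246512]
wrist_torque [-0.01381243 -0.05361822  0.01396805]
grip_width 85.39614572570774
{'fx': 426.10248272222, 'fy': 426.10248272222, 'cx': 279.70747648555806, 'cy': 209.30405800923478, 'k1': -0.11417196423967173, 'eye': array([1398.39128952,   12.71519669,  796.0157057 ]), 'attitude': array([0.2744276 , 0.31769932, 0.70048658, 0.57712666])}
{'fx': 471.3052482842764, 'fy': 471.3052482842764, 'cx': 276.3596526541387, 'cy': 214.61197875156662, 'k1': -0.15414241167837023, 'eye': array([ 406.30945377, -114.67376597, 1361.64114863]), 'attitude': array([ 0.05342112, -0.05622189, -0.70267873,  0.7072679 ])}
```

View pics/scene0.png

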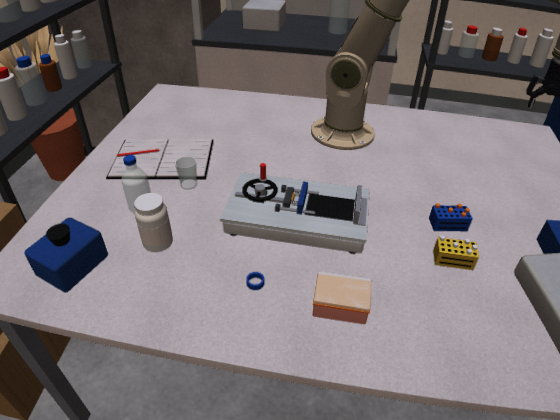

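View pics/top0.png

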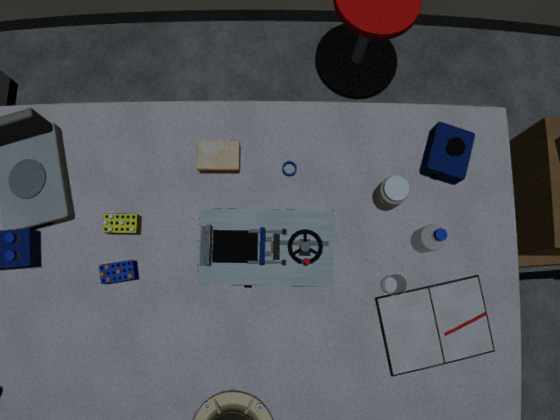

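```bash
cat > h.py <<'E'
import numpy as np, cv2
from scipy.spatial.transform import Rotation as R
def cam(d):
    K=np.array([[d["fx"],0,d["cx"]],[0,d["fy"],d["cy"]],[0,0,1.]]); D=np.array([d["k1"],0,0,0.])
    M=R.from_quat(d["attitude"]).as_matrix()@np.diag([1,-1,-1])
    return K,D,M,np.array(d["eye"])
def cast(d,px,z):
    K,D,M,e=cam(d)
    u=cv2.undistortPoints(np.array(px,float).reshape(-1,1,2),K,D).reshape(-1,2)
    r=np.c_[u,np.ones(len(u))]@M.T
    return e+r*((z-e[2])/r[:,2])[:,None]
def proj(d,P):
    K,D,M,e=cam(d)
    p=(np.array(P,float).reshape(-1,3)-e)@M
    return cv2.projectPoints(p,np.zeros(3),np.zeros(3),K,D)[0].reshape(-1,2)
def crop(d,x0,y0,x1,y1,s,name):
    im=d["color"][y0:y1,x0:x1,::-1]
    cv2.imwrite(name,cv2.resize(im,None,fx=s,fy=s,interpolation=cv2.INTER_CUBIC))
E
python3 - <<'E'
from plant import env
from h import *
t=env.snapshot("top"); s=env.snapshot("scene")
import pickle; pickle.dump((t,s),open("s0.pkl","wb"))
crop(t,190,195,345,300,5,"pics/t1.png"); crop(s,215,155,380,255,4.8,"pics/s1.png")
crop(t,90,200,150,290,6.5,"pics/t2.png"); crop(s,420,195,490,275,7,"pics/s2.png")
for d in(t,s): print(proj(d,[[0,0,0],[149,607,230]]))
E
```

```text
[[232.70673153 431.08228626]
 [-12.51857377 382.89344895]]
[[341.73491654 133.10345794]
 [542.91016332 116.65196857]]
```

View pics/t1.png

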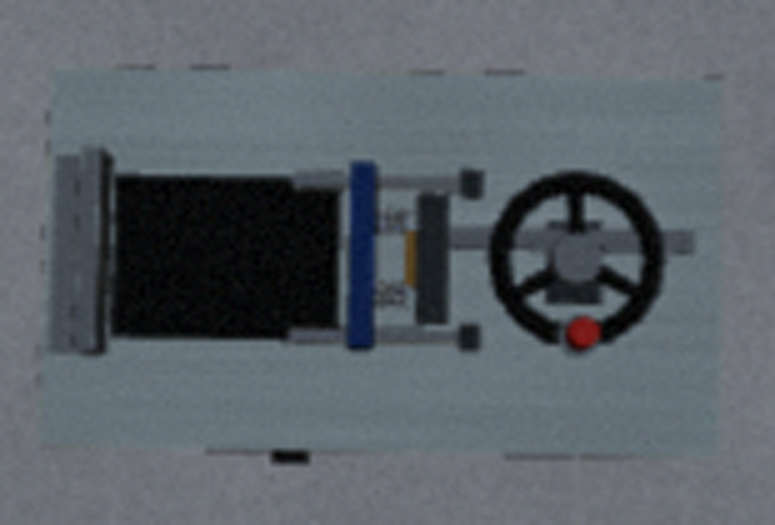

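View pics/s1.png

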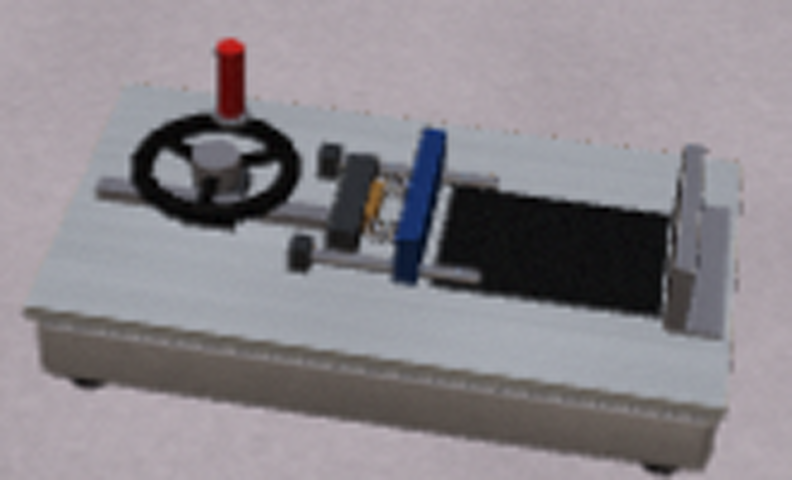

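View pics/t2.png

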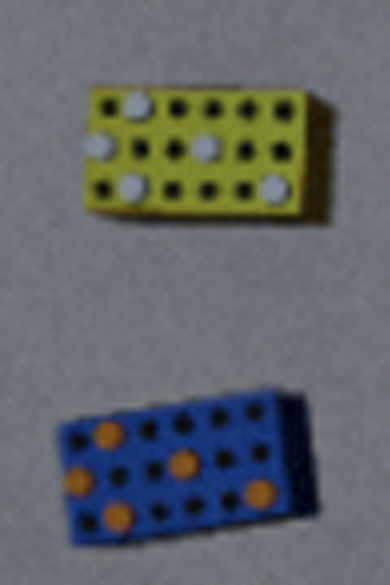

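View pics/s2.png

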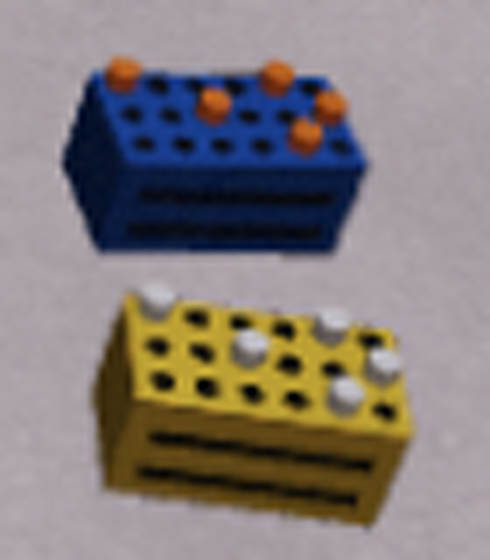

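```bash
python3 - <<'E'
from h import *
import pickle
t,s=pickle.load(open("s0.pkl","rb"))
def mask(d,f,z,roi):
    x0,y0,x1,y1=roi; im=d["color"].astype(int)[y0:y1,x0:x1]; h=cv2.cvtColor(d["color"][y0:y1,x0:x1],cv2.COLOR_RGB2HSV)
    m=f(h).astype(np.uint8); n,l,st,c=cv2.connectedComponentsWithStats(m); k=1+st[1:,4].argmax()
    return l==k,c[k]+[x0,y0],st[k]
# yellow
for d,roi,nm in((t,(90,200,150,250),"top"),(s,(425,230,490,280),"scene")):
    h=cv2.cvtColor(d["color"][roi[1]:roi[3],roi[0]:roi[2]],cv2.COLOR_RGB2HSV)
    yy=(h[...,0]>18)&(h[...,0]<35)&(h[...,1]>130); print(nm,yy.sum(),np.percentile(h[...,2][yy],[5,25,50,75,95]))
h=cv2.cvtColor(t["color"][200:250,90:150],cv2.COLOR_RGB2HSV)
m=((h[...,0]>18)&(h[...,0]<40)&(h[...,1]>110)&(h[...,2]>90)).astype(np.uint8)
c=max(cv2.findContours(m,cv2.RETR_EXTERNAL,cv2.CHAIN_APPROX_NONE)[0],key=len).reshape(-1,2)+[90,200]
P=cast(t,c,50)[:,:2].astype(np.float32); print("yellow top",cv2.minAreaRect(P))
def C(pts,s_,x0,y0): return [((a+.5)/s_-.5+x0,(b+.5)/s_-.5+y0) for a,b in pts]
Y=cast(t,C([(92,88),(306,90),(303,213),(87,210)],6.5,90,200),50); print(Y.round(1), Y.mean(0))
Y=cast(s,C([(130,298),(400,335),(410,437),(137,400)],7,420,195),50); print("scene",Y.round(1), Y.mean(0))
p=cast(t,C([(55,70),(722,78),(718,458),(38,448)],5,190,195),70); print("plate top",p.round(1))
p=cast(s,C([(125,85),(742,160),(725,408),(25,312)],4.8,215,155),70); print("plate scene",p.round(1))
print("hub",cast(t,C([(578,258)],5,190,195),106),cast(s,C([(218,152)],4.8,215,155),106))
print("rim",cast(t,C([(577,259)],5,190,195),96),cast(s,C([(216,167)],4.8,215,155),96))
print("handle",cast(t,C([(583,333)],5,190,195),152),cast(s,C([(230,47)],4.8,215,155),152))
print("mat",cast(t,C([(118,177),(338,180),(336,335),(112,335)],5,190,195),71).round(1))
print("mat s",cast(s,C([(672,212),(662,314)],4.8,215,155),71).round(1))
print("fence top",cast(t,C([(83,148),(103,150),(104,352),(83,352)],5,190,195),115).round(1))
print("fence top s",cast(s,C([(684,146),(706,147),(695,270),(672,268)],4.8,215,155),115).round(1))
print("bar",cast(t,C([(350,162),(374,162),(372,349),(348,349)],5,190,195),106).round(1))
E
```

```text
top 571 [ 36.  81. 124. 132. 137.]
scene 995 [ 39.  78.  96. 173. 189.]
yellow top ((584.2971801757812, 328.3607177734375), (51.93739700317383, 97.80553436279297), 0.38523682951927185)
[[612.5 377.2  50. ]
 [612.3 279.5  50. ]
 [557.9 278.1  50. ]
 [558.2 376.1  50. ]] [585.21899495 327.71965452  50.        ]
scene [[558.6 284.8  50. ]
 [559.  384.7  50. ]
 [612.1 379.9  50. ]
 [612.1 282.3  50. ]] [585.44988553 332.92505029  50.        ]
plate top [[ 624.    92.2   70. ]
 [ 622.  -279.7   70. ]
 [ 411.9 -275.4   70. ]
 [ 414.7   95.8   70. ]]
plate scene [[ 415.  -273.9   70. ]
 [ 412.8   99.7   70. ]
 [ 626.    96.3   70. ]
 [ 627.3 -273.6   70. ]]
hub [[ 517.87689576 -196.66117649  106.        ]] [[ 515.31133786 -192.88895219  106.        ]]
rim [[ 518.2221434  -196.77349854   96.        ]] [[ 516.23949086 -193.94652369   96.        ]]
handle [[ 475.20638449 -196.1585897   152.        ]] [[ 478.89855333 -193.66522375  152.        ]]
mat [[564.   55.1  71. ]
 [563.3 -66.6  71. ]
 [477.9 -66.5  71. ]
 [476.8  56.3  71. ]]
mat s [[472.   61.2  71. ]
 [561.   60.3  71. ]]
fence top [[574.1  68.6 115. ]
 [573.1  57.8 115. ]
 [465.3  54.6 115. ]
 [465.2  65.7 115. ]]
fence top s [[467.7  61.9 115. ]
 [466.   74.1 115. ]
 [573.9  72.4 115. ]
 [574.7  60.6 115. ]]
bar [[568.8 -74.2 106. ]
 [568.9 -87.1 106. ]
 [468.7 -87.  106. ]
 [468.6 -74.3 106. ]]
```

```bash
cat >> h.py <<'E'
def tool(s): return R.from_quat(s["ee_rot"]).as_matrix()
def st(s):
    M=tool(s); print("t%.2f"%s["clock"],"tcp",np.round(s["tcp_pos"],1),"F",np.round(s["ft_force"],1),"w %.1f"%s["grip_width"],"q7 %.2f"%s["joint_positions"][6],"\n",np.round(M,3).tolist())
def need(s,target,zdir=None):
    M=tool(s); print("tool shift mm",np.round(M.T@(np.array(target)-s["tcp_pos"]),1))
    if zdir is not None:
        v=M.T@np.array(zdir,float); a=np.arctan2(-v[1],v[2]); print("roll",a, "or",a-np.sign(a)*np.pi)
E
python3 - <<'E'
from plant import env
from h import *
s=env.sense(); st(s); need(s,[585.3,330,120],[1,0,0]); print(s["joint_positions"])
E
```

```text
t0.20 tcp [149.  606.7 230.7] F [-0.1 -0.8 -0.2] w 85.6 q7 -0.05 
 [[-0.0, -0.971, 0.239], [-0.001, 0.239, 0.971], [-1.0, 0.0, -0.001]]
tool shift mm [ 110.8 -489.7 -164.5]
roll 1.329954456783124 or -1.811638196806669
[-1.39285573  0.38396359  0.01640435  1.37070446 -0.00631449  1.38818319
 -0.04653716]
```

Emit:
play_rows([
  [0,0,0],
  [0,0,0],
  [0,0,0],
  [0,0,0],
  [0,0,0],
  [0,0,0],
  [0,0,0],
  [0,0,0],
  [0,0,0],
], roll=[0.166,0.166,0.166,0.166,0.166,0.166,0.166,0.168,0], fingers=[100,100,100,100,100,100,100,100,100])

```text
clock: 1.32
tcp_pos: [148.8, 606.9, 231.0]
ee_rot: [-0.001, 0.707, 0.0, 0.707]
ft_force: [-0.0, -0.4, 0.5]
grip_width: 85.3
```

```bash
python3 - <<'E'
from plant import env
from h import *
s=env.sense(); st(s); need(s,[585.3,330,120],[1,0,0])
E
```

```text
t1.32 tcp [148.8 606.9 231. ] F [-0.  -0.4  0.5] w 85.3 q7 -1.32 
 [[0.0, -0.001, 1.0], [-0.001, 1.0, 0.001], [-1.0, -0.001, 0.0]]
tool shift mm [ 111.2 -277.4  436.1]
roll 0.0012754554793243317 or -3.140317198110469
```

Emit:
play_rows([
  [0.011,-0.0277,0.0436],
  [0.011,-0.0277,0.0436],
  [0.011,-0.0277,0.0436],
  [0.011,-0.0277,0.0436],
  [0.011,-0.0277,0.0436],
  [0.011,-0.0277,0.0436],
  [0.011,-0.0277,0.0436],
  [0.011,-0.0277,0.0436],
  [0.011,-0.0277,0.0436],
  [0.011,-0.0277,0.0436],
  [0,0,0],
  [0,0,0],
], roll=[0,0,0,0,0,0,0,0,0,0,0,0], fingers=[100,100,100,100,100,100,100,100,100,100,100,100])

```text
clock: 2.82
tcp_pos: [584.7, 330.2, 120.9]
ee_rot: [-0.001, 0.707, 0.001, 0.707]
ft_force: [0.2, 1.2, 0.0]
grip_width: 85.5
```

```bash
python3 - <<'E'
from plant import env
from h import *
s=env.sense(); st(s); need(s,[585.3,330,16],[1,0,0])
t=env.snapshot("top"); c=env.snapshot("scene"); crop(t,60,180,180,290,5,"pics/t3.png"); crop(c,400,130,520,280,4,"pics/s3.png")
E
```

```text
t2.83 tcp [584.7 330.2 120.9] F [0.2 1.2 0. ] w 85.5 q7 -0.41 
 [[-0.001, -0.003, 1.0], [0.0, 1.0, 0.003], [-1.0, 0.0, -0.001]]
tool shift mm [104.9  -0.2   0.7]
roll 0.002613068246101255 or -3.1389795853436917
```

View pics/s3.png

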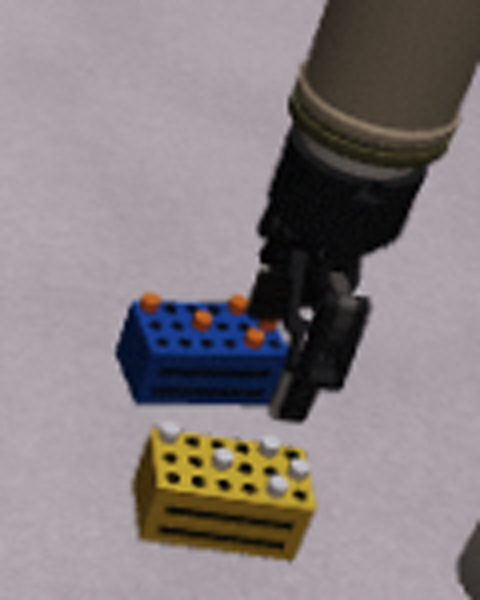

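View pics/t3.png

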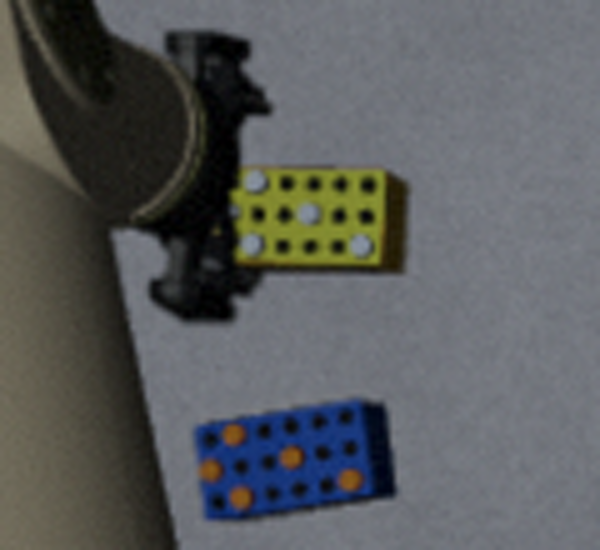

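```bash
python3 - <<'E'
from h import *
import pickle
t,s=pickle.load(open("s0.pkl","rb"))
P=[[584.7,330,121],[627,330,134],[542,330,134],[585,330,60]]
print((proj(t,P)-[60,180])*5); print((proj(s,P)-[400,130])*4)
E
```

```text
[[253.15350953 196.16102478]
 [249.76646103 115.0646518 ]
 [240.48041988 271.73563241]
 [289.36996847 211.24375022]]
[[260.93654979 383.52881312]
 [277.79483179 415.2827557 ]
 [257.24138758 322.28198862]
 [232.13968193 455.44345376]]
```

Emit:
play_rows([
  [0.027,0,0],
  [0.027,0,0],
  [0.027,0,0],
  [0.026,0,0],
  [0,0,0],
  [0,0,0],
  [0,0,0],
  [0,0,0],
  [0,0,0],
  [0,0,0],
  [0,0,0],
  [0,0,0],
], roll=[0,0,0,0,0,0,0,0,0,0,0,0], fingers=[100,100,100,100,100,0,0,0,0,0,0,0], squeeze=40)

```text
clock: 4.42
tcp_pos: [585.9, 330.9, 16.3]
ee_rot: [0.001, 0.706, 0.001, 0.708]
ft_force: [-0.8, 0.5, 7.2]
grip_width: 54.2
```

```bash
python3 - <<'E'
from plant import env
from h import *
s=env.sense(); st(s)
t=env.snapshot("top"); c=env.snapshot("scene"); crop(t,60,180,180,290,5,"pics/t4.png"); crop(c,400,130,520,280,4,"pics/s4.png")
E
```

```text
t4.42 tcp [585.9 330.9  16.3] F [-0.8  0.5  7.2] w 54.2 q7 -0.38 
 [[0.002, -0.0, 1.0], [0.002, 1.0, 0.0], [-1.0, 0.002, 0.002]]
```

View pics/s4.png

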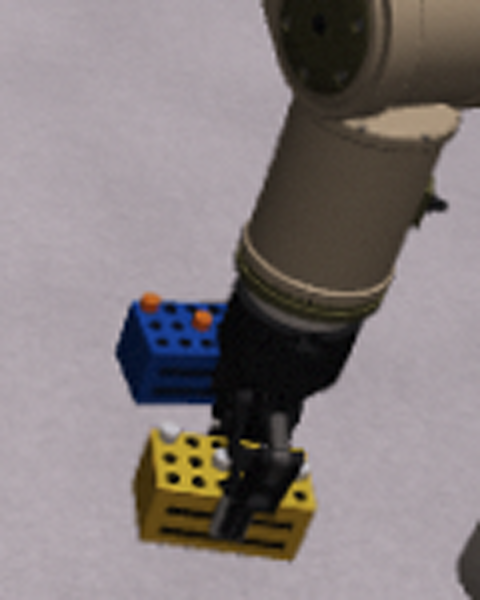

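Emit:
play_rows([
  [-0.02,0,0],
  [-0.04,0,0],
  [-0.045,0,0],
  [-0.045,0,0],
  [0,-0.038,-0.008],
  [0,-0.04,-0.008],
  [0,-0.04,-0.008],
  [0,-0.04,-0.008],
  [0,-0.04,-0.008],
  [0,-0.04,-0.008],
  [0,-0.04,-0.008],
  [0,-0.04,-0.011],
], roll=[0,0,0,0,0,0,0,0,0,0,0,0], fingers=[0,0,0,0,0,0,0,0,0,0,0,0])

```text
clock: 6.02
tcp_pos: [517.8, 10.4, 165.6]
ee_rot: [0.0, 0.707, -0.0, 0.708]
ft_force: [0.2, -0.7, -1.1]
grip_width: 54.5
```

Emit:
play_rows([
  [0,-0.002,0],
  [0,0,0],
  [0,0,0],
], roll=[0,0,0], fingers=[0,0,0])

```text
clock: 6.4
tcp_pos: [518.3, 11.4, 164.6]
ee_rot: [-0.001, 0.707, 0.001, 0.707]
ft_force: [-0.4, 0.0, -0.9]
grip_width: 54.6
```

```bash
python3 - <<'E'
from plant import env
from h import *
s=env.sense(); st(s)
t=env.snapshot("top"); c=env.snapshot("scene"); crop(t,180,170,345,300,4.5,"pics/t5.png"); crop(c,215,80,400,255,4,"pics/s5.png")
import pickle; pickle.dump((t,c),open("s5.pkl","wb"))
E
```

```text
t6.40 tcp [518.3  11.4 164.6] F [-0.4  0.  -0.9] w 54.6 q7 0.03 
 [[0.0, -0.002, 1.0], [0.0, 1.0, 0.002], [-1.0, 0.0, 0.0]]
```

View pics/s5.png

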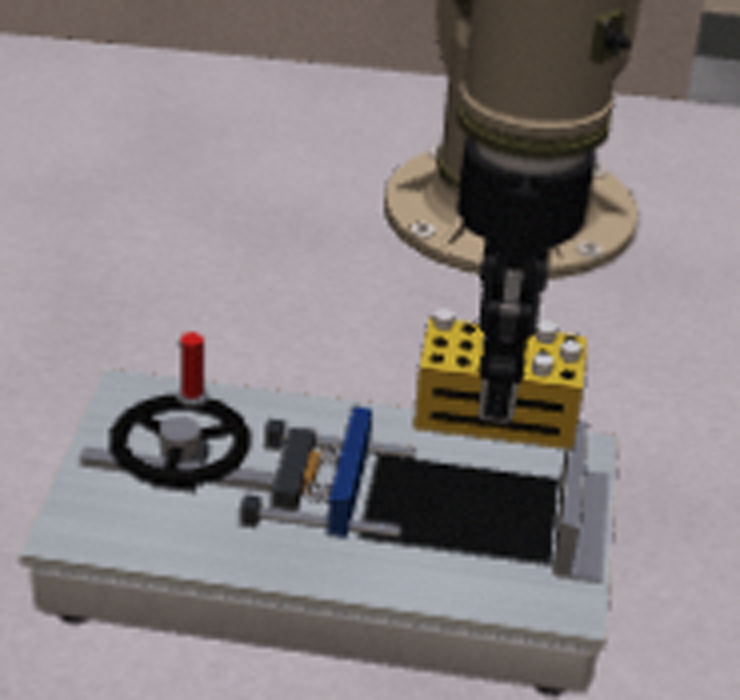

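View pics/t5.png

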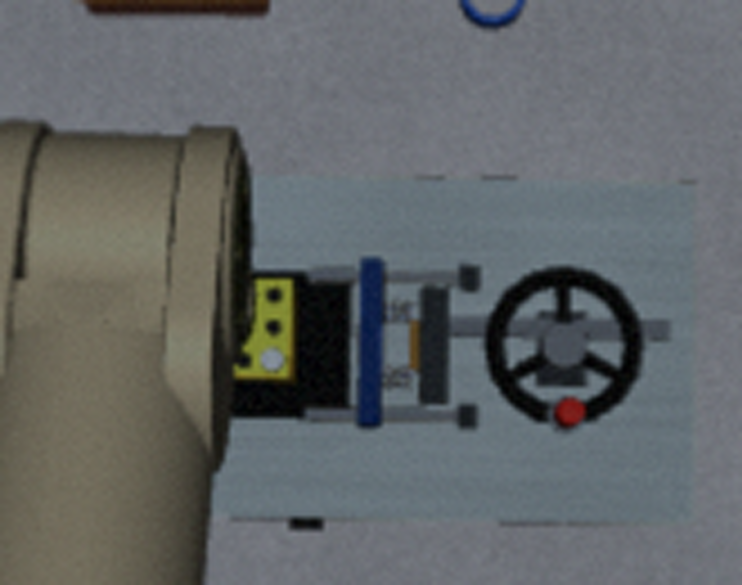

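```bash
python3 - <<'E'
from h import *
import pickle
t,c=pickle.load(open("s5.pkl","rb"))
def C(pts,s_,x0,y0): return [((a+.5)/s_-.5+x0,(b+.5)/s_-.5+y0) for a,b in pts]
K,D,M,e=cam(c)
u=cv2.undistortPoints(np.array(C([(415,428),(578,447),(418,372),(586,388)],4,215,80)).reshape(-1,1,2),K,D).reshape(-1,2)
r=np.c_[u,np.ones(4)]@M.T
print((e+r*((518.3+27.5-e[0])/r[:,0])[:,None]).round(1))
print("topview rear edge",cast(t,C([(295,278),(293,381)],4.5,180,170),198.5))
E
```

```text
[[545.8 -36.3 152.2]
 [545.8  65.3 153.6]
 [545.8 -37.7 194.9]
 [545.8  64.  198.5]]
topview rear edge [[545.58666655 -41.46003122 198.5       ]
 [488.65929233 -41.22558107 198.5       ]]
```

Emit:
play_rows([
  [0,-0.006,0.0015],
  [0,0,0],
  [0.02,0,0],
  [0.02,0,0],
  [0.02,0,0],
  [0.01,0,0],
  [0,0,0],
  [0,0,0],
], roll=[0,0,0,0,0,0,0,0], fingers=[0,0,0,0,0,0,0,0])

```text
clock: 7.5
tcp_pos: [520.1, 3.9, 95.0]
ee_rot: [0.0, 0.707, 0.0, 0.707]
ft_force: [-0.6, -0.0, -0.9]
grip_width: 54.2
```

```bash
python3 - <<'E'
from plant import env
from h import *
s=env.sense(); st(s)
c=env.snapshot("scene"); crop(c,280,150,390,240,7,"pics/s6.png")
E
```

```text
t7.50 tcp [520.1   3.9  95. ] F [-0.6 -0.  -0.9] w 54.2 q7 0.08 
 [[0.001, 0.0, 1.0], [0.0, 1.0, -0.0], [-1.0, 0.0, 0.001]]
```

View pics/s6.png

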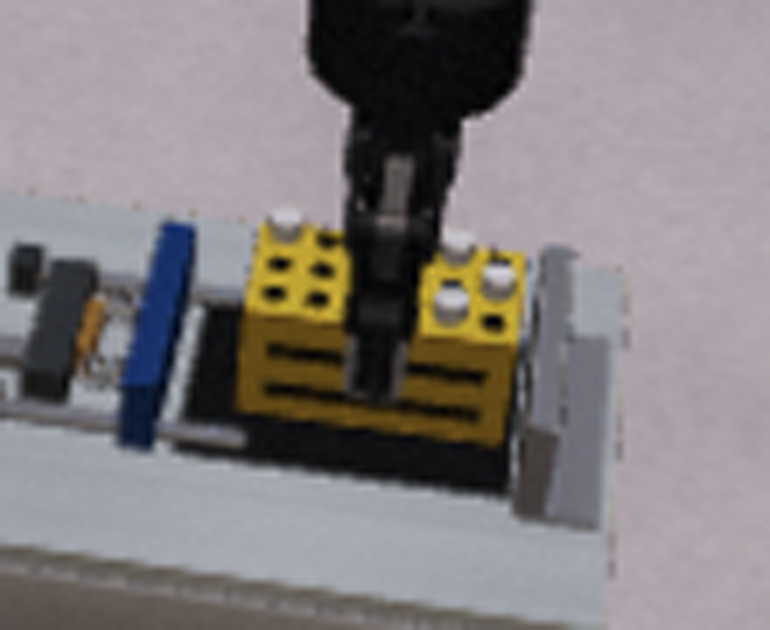

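Emit:
play_rows([
  [0.004,0.001,0],
  [0.0025,0.001,0],
  [0.001,0,0],
  [0,0,0],
], roll=[0,0,0,0], fingers=[0,0,0,0])

```text
clock: 8.05
tcp_pos: [519.4, 6.0, 86.7]
ee_rot: [-0.0, 0.707, 0.0, 0.707]
ft_force: [0.6, -0.3, -1.3]
grip_width: 54.0
```

Emit:
play_rows([
  [0.001,0,0],
  [0.001,0,0],
], roll=[0,0], fingers=[0,0])

```text
clock: 8.3
tcp_pos: [519.7, 6.0, 86.2]
ee_rot: [0.0, 0.707, 0.0, 0.707]
ft_force: [-11.4, -1.0, 21.5]
grip_width: 54.1
```

Emit:
play_rows([
  [-0.001,0,0],
  [0,0,0],
  [0,0,0],
  [0,0,0],
  [0,0,0],
  [0,0,0],
  [0,0,0],
], roll=[0,0,0,0,0,0,0], fingers=[0,80,80,80,80,80,80])

```text
clock: 9.18
tcp_pos: [519.5, 6.0, 85.8]
ee_rot: [-0.0, 0.707, 0.0, 0.707]
ft_force: [0.4, -0.2, 0.0]
grip_width: 68.3
```

```bash
python3 - <<'E'
from plant import env
from h import *
s=env.sense(); st(s)
c=env.snapshot("scene"); crop(c,280,150,390,240,7,"pics/s7.png")
E
```

```text
t9.18 tcp [519.5   6.   85.8] F [ 0.4 -0.2  0. ] w 68.3 q7 0.09 
 [[-0.0, -0.0, 1.0], [-0.0, 1.0, 0.0], [-1.0, -0.0, -0.0]]
```

View pics/s7.png

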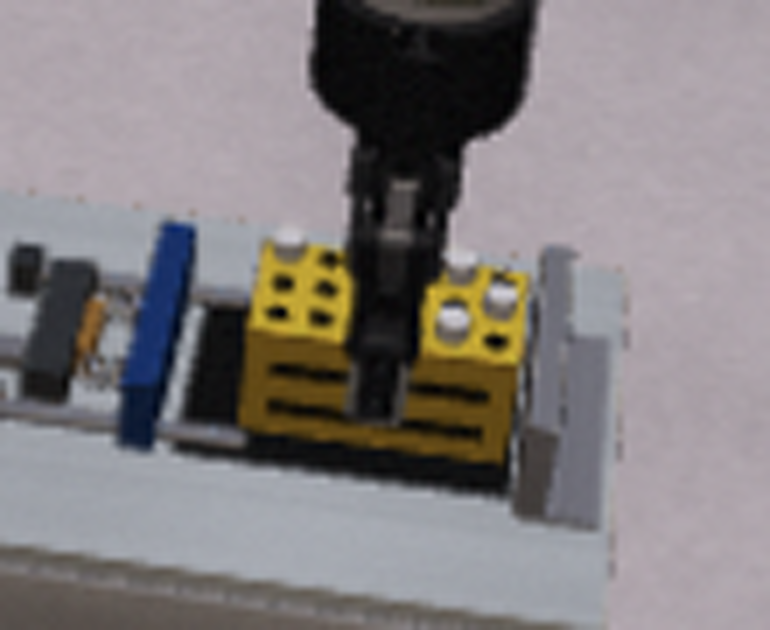

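Emit:
play_rows([
  [-0.02,0,0],
  [-0.04,0,0],
  [-0.045,0,0],
  [0,-0.04,-0.0085],
  [0,-0.04,-0.0085],
  [0,-0.04,-0.0085],
  [0,-0.04,-0.0085],
  [0,-0.041,-0.009],
  [0,0,0],
  [0,0,0],
], roll=[0,0,0,0,0,0,0,0,0,0], fingers=[80,80,80,80,60,60,60,60,60,60])

```text
clock: 10.48
tcp_pos: [476.6, -194.5, 190.7]
ee_rot: [0.0, 0.707, 0.0, 0.707]
ft_force: [0.7, 0.5, -0.3]
grip_width: 51.3
```

```bash
python3 - <<'E'
from plant import env
from h import *
s=env.sense(); st(s); need(s,[476.5,-195,112])
t=env.snapshot("top"); c=env.snapshot("scene"); crop(t,180,170,345,300,4.5,"pics/t8.png"); crop(c,215,100,385,240,4.5,"pics/s8.png")
E
```

```text
t10.47 tcp [ 476.6 -194.5  190.7] F [ 0.7  0.5 -0.3] w 51.3 q7 0.45 
 [[-0.0, -0.0, 1.0], [0.0, 1.0, 0.0], [-1.0, 0.0, -0.0]]
tool shift mm [78.7 -0.5 -0.1]
```

View pics/s8.png

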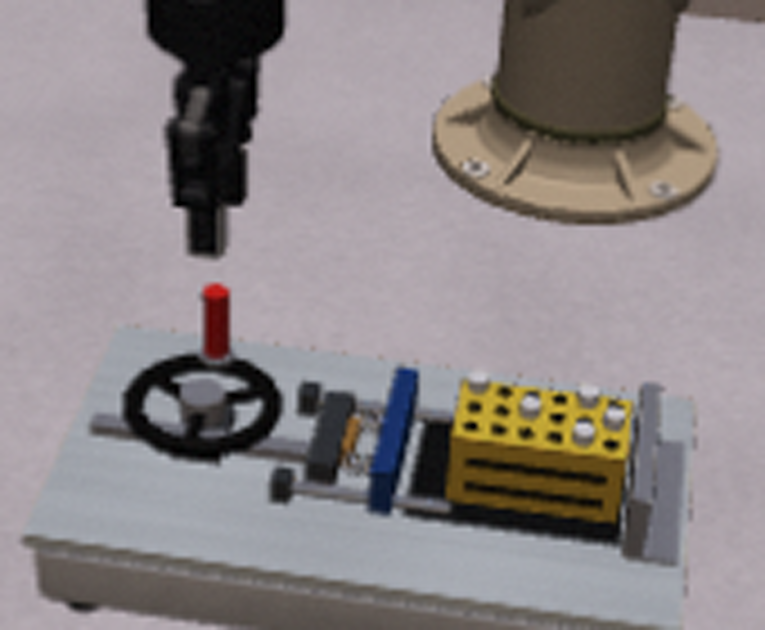

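View pics/t8.png

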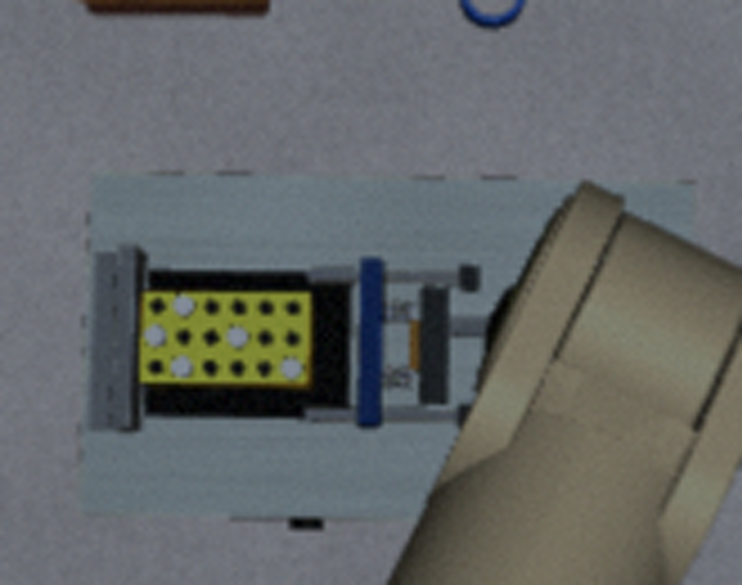

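Emit:
play_rows([
  [0.03,0,0],
  [0.03,0,0],
  [0.018,0,0],
  [0,0,0],
  [0,0,0],
  [0,0,0],
  [0,0,0],
  [0,0,0],
  [0,0,0],
  [0,0,0],
  [0,0,0],
], roll=[0,0,0,0,0,0,0,0,0,0,0], fingers=[60,60,60,60,0,0,0,0,0,0,0], squeeze=30)

```text
clock: 11.95
tcp_pos: [476.6, -195.0, 113.9]
ee_rot: [0.0, 0.707, 0.0, 0.707]
ft_force: [-4.7, 1.4, 6.9]
grip_width: 15.3
```

```bash
python3 - <<'E'
from plant import env
from h import *
s=env.sense(); st(s); print(s["wrist_torque"])
t=env.snapshot("top"); c=env.snapshot("scene"); crop(c,215,100,385,240,4.5,"pics/s9.png")
E
```

```text
t11.95 tcp [ 476.6 -195.   113.9] F [-4.7  1.4  6.9] w 15.3 q7 0.51 
 [[0.001, -0.0, 1.0], [0.001, 1.0, 0.0], [-1.0, 0.001, 0.001]]
[ 0.32695865  0.85130827 -0.0221736 ]
```

View pics/s9.png

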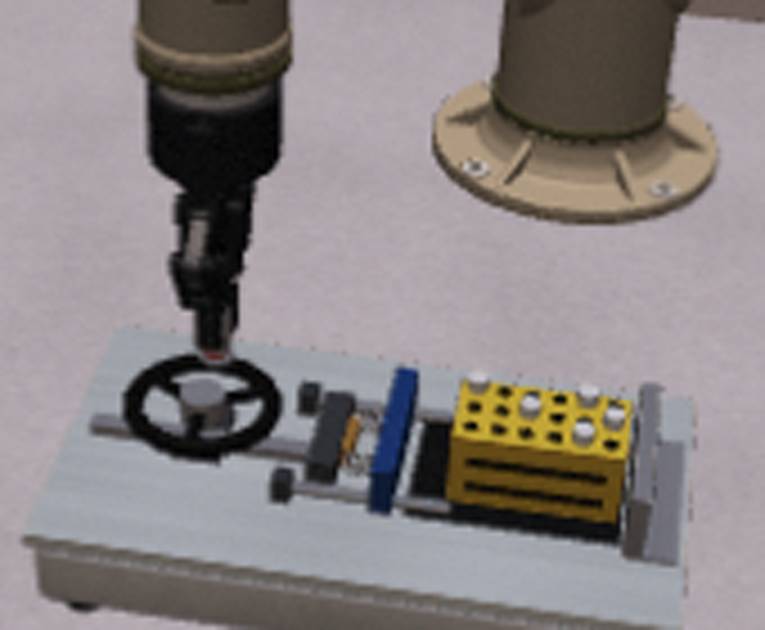

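Emit:
play_rows([
  [0,0.0063,0.0005],
  [0,0.0061,0.0014],
  [0,0.0059,0.0023],
  [0,0.0054,0.0032],
], roll=[0,0,0,0], fingers=[0,0,0,0])

```text
clock: 12.55
tcp_pos: [482.4, -173.1, 113.8]
ee_rot: [0.001, 0.708, -0.001, 0.706]
ft_force: [-10.5, -3.2, 11.3]
grip_width: 15.3
```

Emit:
play_rows([
  [0,0.0049,0.0039],
  [0,0.0043,0.0046],
  [0,0.0035,0.0052],
  [0,0.0027,0.0057],
], roll=[0,0,0,0], fingers=[0,0,0,0])

```text
clock: 13.05
tcp_pos: [502.4, -155.6, 113.8]
ee_rot: [0.001, 0.708, 0.0, 0.707]
ft_force: [-8.9, 2.4, 9.4]
grip_width: 15.1
```

```bash
python3 - <<'E'
from plant import env
from h import *
s=env.sense(); st(s); print(s["wrist_torque"])
t=env.snapshot("top"); c=env.snapshot("scene"); crop(c,215,100,385,240,4.5,"pics/s10.png"); crop(t,180,170,345,300,4.5,"pics/t10.png")
E
```

```text
t13.05 tcp [ 502.4 -155.6  113.8] F [-8.9  2.4  9.4] w 15.1 q7 0.42 
 [[-0.002, 0.0, 1.0], [0.002, 1.0, -0.0], [-1.0, 0.002, -0.002]]
[ 0.40766749  1.91027827 -0.02517729]
```

View pics/s10.png

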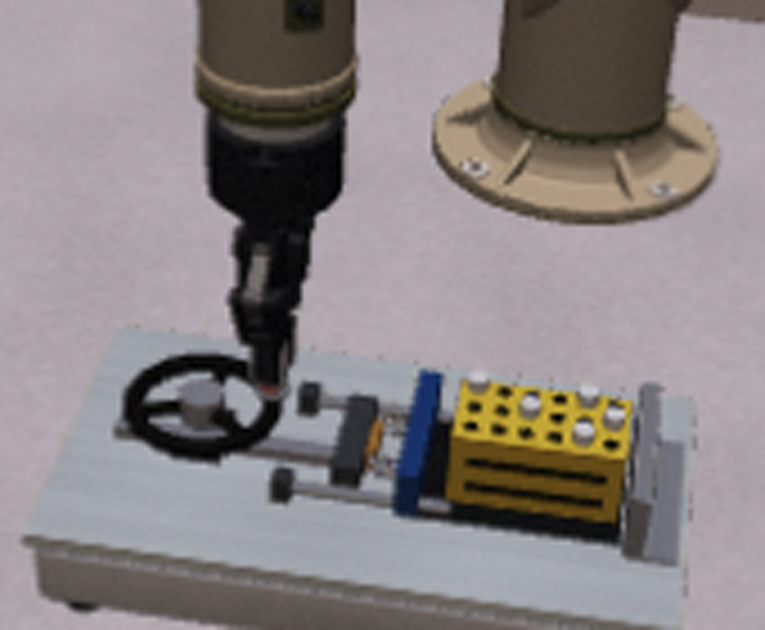

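View pics/t10.png

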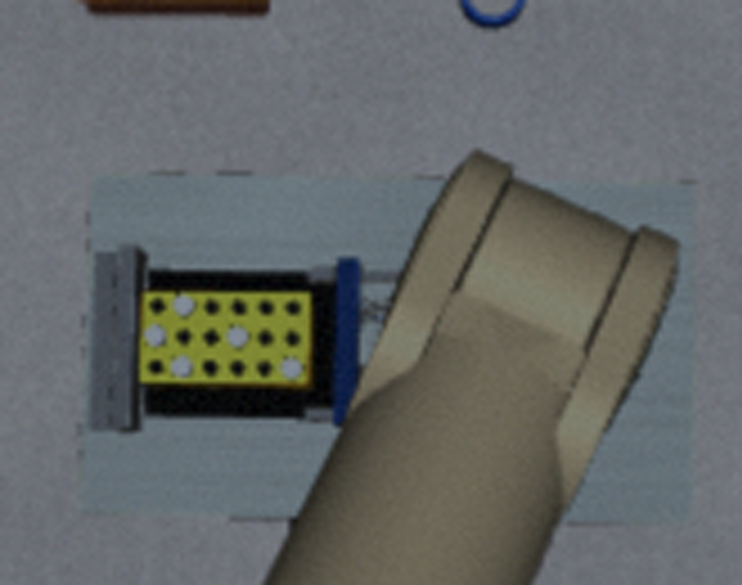

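Emit:
play_rows([
  [0,0.0018,0.006],
  [0,0.0009,0.0062],
  [0,0,0.0063],
], roll=[0,0,0], fingers=[0,0,0])

```text
clock: 13.52
tcp_pos: [521.4, -152.4, 113.8]
ee_rot: [0.0, 0.707, 0.001, 0.707]
ft_force: [-7.1, 2.8, 8.6]
grip_width: 15.0
```

Emit:
play_rows([
  [0,-0.001,0.0062],
  [0,-0.0019,0.006],
  [0,-0.0028,0.0057],
], roll=[0,0,0], fingers=[0,0,0])

```text
clock: 13.9
tcp_pos: [539.6, -158.0, 113.8]
ee_rot: [0.0, 0.707, 0.001, 0.707]
ft_force: [-6.0, 3.2, 8.6]
grip_width: 15.1
```

```bash
cat >> h.py <<'E'
HUB=np.array([518.,-195.])
def wh(s):
    p=np.array(s["tcp_pos"])[:2]-HUB; th=np.arctan2(p[1],-p[0]); F=np.array(s["ft_force"])
    t=np.array([np.sin(th),np.cos(th)]); r=p/np.hypot(*p)
    print("t%.2f th %.3f r %.1f push_t %.2f rad %.2f"%(s["clock"],th,np.hypot(*p),-F[:2]@t,-F[:2]@r),"Fz %.1f"%F[2],"w %.1f"%s["grip_width"],"qd",np.abs(s["joint_vel"]).max().round(3))
E
python3 - <<'E'
from plant import env
from h import *
s=env.sense(); wh(s)
t=env.snapshot("top"); c=env.snapshot("scene"); crop(c,215,100,385,240,4.5,"pics/s11.png")
E
```

```text
t13.90 th 2.098 r 42.9 push_t 6.77 rad 0.29 Fz 8.6 w 15.1 qd 0.135
```

View pics/s11.png

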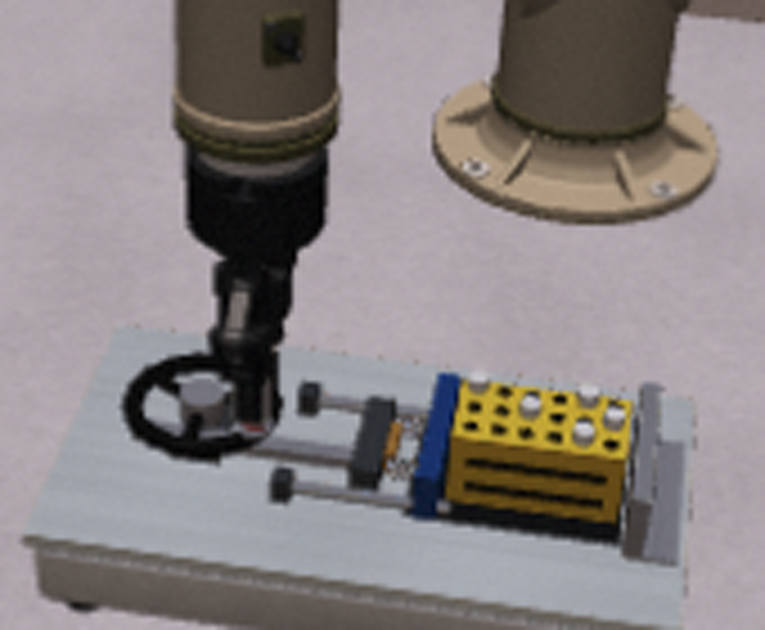

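Emit:
play_rows([
  [0,-0.0023,0.0035],
  [0,-0.0026,0.0033],
], roll=[0,0], fingers=[0,0])

```text
clock: 14.25
tcp_pos: [546.3, -162.8, 113.9]
ee_rot: [0.0, 0.707, 0.001, 0.707]
ft_force: [-7.1, 3.2, 8.5]
grip_width: 15.1
```

```bash
python3 -c "
from plant import env
from h import *
wh(env.sense())"
```

```text
t14.25 th 2.293 r 42.9 push_t 7.42 rad 2.33 Fz 8.5 w 15.1 qd 0.086
```

Emit:
play_rows([
  [0,-0.003,0.003],
], roll=[0], fingers=[0])

```text
clock: 14.38
tcp_pos: [549.3, -165.7, 113.8]
ee_rot: [0.0, 0.707, 0.001, 0.707]
ft_force: [-6.9, 4.1, 7.9]
grip_width: 14.6
```

```bash
python3 -c "
from plant import env
from h import *
wh(env.sense())"
```

```text
t14.38 th 2.391 r 42.9 push_t 7.71 rad 2.20 Fz 7.9 w 14.6 qd 0.081
```

Emit:
play_rows([
  [0,-0.0032,0.0027],
], roll=[0], fingers=[0])

```text
clock: 14.5
tcp_pos: [552.0, -168.9, 113.8]
ee_rot: [0.0, 0.707, 0.001, 0.707]
ft_force: [-6.9, 4.4, 9.1]
grip_width: 15.1
```

```bash
python3 -c "
from plant import env
from h import *
wh(env.sense())"
```

```text
t14.50 th 2.486 r 42.9 push_t 7.69 rad 2.85 Fz 9.1 w 15.1 qd 0.077
```

Emit:
play_rows([
  [0,-0.0035,0.0023],
], roll=[0], fingers=[0])

```text
clock: 14.62
tcp_pos: [554.4, -172.3, 113.9]
ee_rot: [0.0, 0.707, 0.001, 0.707]
ft_force: [-6.6, 4.6, 8.3]
grip_width: 15.0
```

```bash
python3 -c "
from plant import env
from h import *
wh(env.sense())
crop(env.snapshot('scene'),280,150,390,240,7,'pics/s12.png')"
```

```text
t14.62 th 2.583 r 42.9 push_t 7.44 rad 3.16 Fz 8.3 w 15.0 qd 0.07
```

View pics/s12.png

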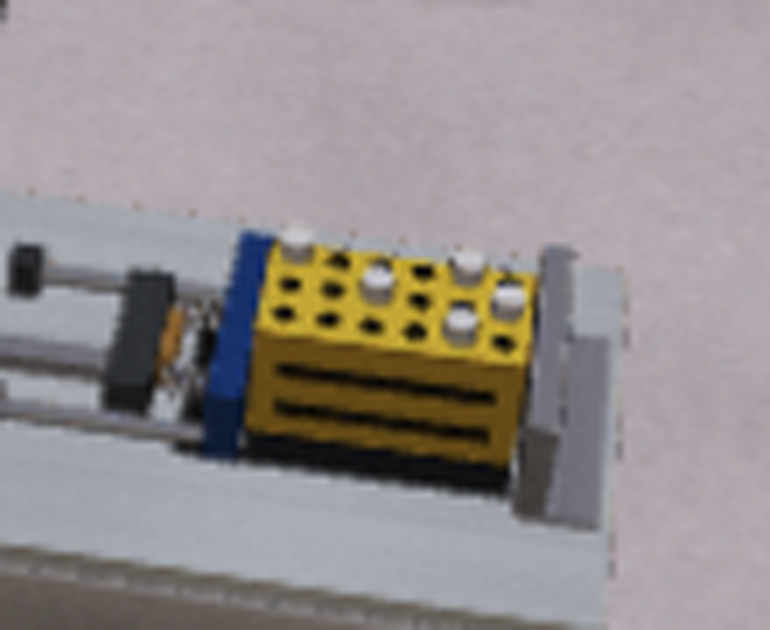

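Emit:
play_rows([
  [0,-0.0018,0.0011],
], roll=[0], fingers=[0])

```text
clock: 14.8
tcp_pos: [555.4, -174.1, 113.9]
ee_rot: [0.0, 0.707, 0.001, 0.707]
ft_force: [-7.5, 5.1, 8.7]
grip_width: 15.0
```

```bash
python3 -c "
from plant import env
from h import *
wh(env.sense())"
```

```text
t14.80 th 2.631 r 42.8 push_t 8.13 rad 4.02 Fz 8.7 w 15.0 qd 0.033
```

Emit:
play_rows([
  [0,-0.0019,0.0009],
], roll=[0], fingers=[0])

```text
clock: 14.92
tcp_pos: [556.3, -175.9, 113.9]
ee_rot: [0.0, 0.707, 0.001, 0.707]
ft_force: [-6.2, 5.6, 8.9]
grip_width: 15.1
```

```bash
python3 -c "
from plant import env
from h import *
wh(env.sense())"
```

```text
t14.93 th 2.679 r 42.8 push_t 7.78 rad 3.06 Fz 8.9 w 15.1 qd 0.032
```

Emit:
play_rows([
  [0,-0.0019,0.0009],
], roll=[0], fingers=[0])

```text
clock: 15.05
tcp_pos: [557.1, -177.7, 113.9]
ee_rot: [0.0, 0.707, 0.001, 0.707]
ft_force: [-7.4, 6.2, 9.1]
grip_width: 14.8
```

```bash
python3 -c "
from plant import env
from h import *
wh(env.sense())"
```

```text
t15.05 th 2.724 r 42.8 push_t 8.62 rad 4.23 Fz 9.1 w 14.8 qd 0.032
```

Emit:
play_rows([
  [0,-0.002,0.0007],
], roll=[0], fingers=[0])

```text
clock: 15.18
tcp_pos: [557.9, -179.5, 113.8]
ee_rot: [0.001, 0.707, 0.001, 0.707]
ft_force: [-6.5, 7.5, 9.0]
grip_width: 15.1
```

```bash
python3 -c "
from plant import env
from h import *
wh(env.sense())"
```

```text
t15.18 th 2.770 r 42.8 push_t 9.38 rad 3.35 Fz 9.0 w 15.1 qd 0.031
```

Emit:
play_rows([
  [0,-0.002,0.0006],
], roll=[0], fingers=[0])

```text
clock: 15.3
tcp_pos: [558.5, -181.2, 113.8]
ee_rot: [0.001, 0.707, 0.002, 0.707]
ft_force: [-7.8, 8.0, 9.6]
grip_width: 14.9
```

```bash
python3 -c "
from plant import env
from h import *
wh(env.sense())"
```

```text
t15.30 th 2.813 r 42.8 push_t 10.07 rad 4.78 Fz 9.6 w 14.9 qd 0.031
```

Emit:
play_rows([
  [0,-0.002,0.0005],
], roll=[0], fingers=[0])

```text
clock: 15.42
tcp_pos: [559.0, -182.9, 113.9]
ee_rot: [0.001, 0.707, 0.002, 0.707]
ft_force: [-7.2, 8.3, 9.4]
grip_width: 14.7
```

```bash
python3 -c "
from plant import env
from h import *
wh(env.sense())"
```

```text
t15.43 th 2.856 r 42.7 push_t 9.95 rad 4.54 Fz 9.4 w 14.7 qd 0.031
```

Emit:
play_rows([
  [0,-0.0021,0.0004],
], roll=[0], fingers=[0])

```text
clock: 15.55
tcp_pos: [559.5, -184.7, 113.9]
ee_rot: [0.001, 0.707, 0.002, 0.707]
ft_force: [-6.8, 8.9, 9.5]
grip_width: 14.9
```

```bash
python3 -c "
from plant import env
from h import *
wh(env.sense())"
```

```text
t15.55 th 2.899 r 42.7 push_t 10.32 rad 4.47 Fz 9.5 w 14.9 qd 0.032
```

Emit:
play_rows([
  [0,-0.0021,0.0003],
], roll=[0], fingers=[0])

```text
clock: 15.68
tcp_pos: [559.8, -186.5, 113.8]
ee_rot: [0.001, 0.707, 0.002, 0.707]
ft_force: [-6.9, 8.7, 10.3]
grip_width: 15.2
```

```bash
python3 -c "
from plant import env
from h import *
wh(env.sense())"
```

```text
t15.68 th 2.942 r 42.7 push_t 9.89 rad 5.07 Fz 10.3 w 15.2 qd 0.034
```

```bash
python3 -c "
from plant import env
from h import *
s=env.sense();wh(s);print(s['wrist_torque'])
c=env.snapshot('scene')
crop(c,225,130,335,220,7,'pics/s13.png')
p=s['tcp_pos']; print((proj(c,[p,[p[0],p[1],106]])-[225,130])*7)
wh(env.sense())
"
```

```text
t15.68 th 2.942 r 42.7 push_t 9.89 rad 5.07 Fz 10.3 w 15.2 qd 0.034
[ 1.94505675  1.53940294 -0.0250399 ]
[[235.37554714 450.91883357]
 [235.67178012 467.51706063]]
t15.72 th 2.947 r 42.7 push_t 9.29 rad 4.58 Fz 9.0 w 15.4 qd 0.007
```

View pics/s13.png

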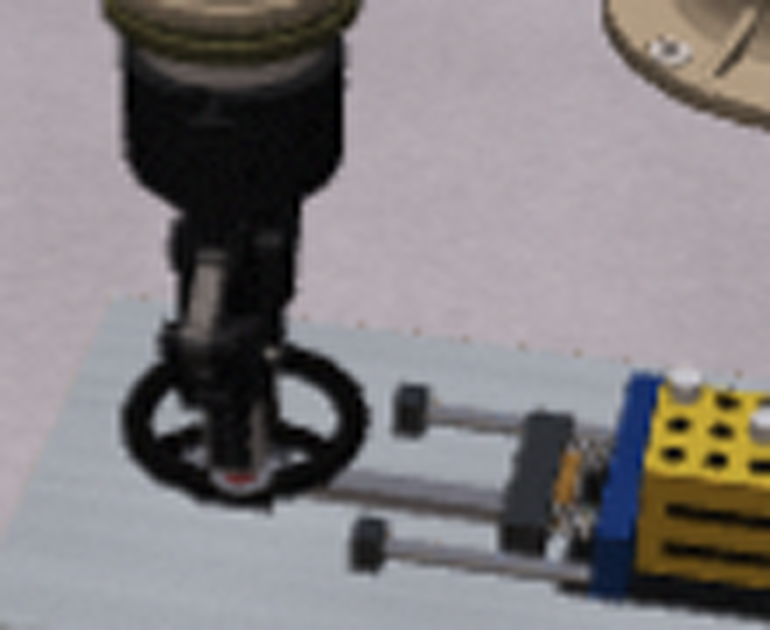

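Emit:
play_rows([
  [0,0,0],
  [0,0,0],
  [0,0,0],
  [0,0,0],
  [0,0,0],
], roll=[0,0,0,0,0], fingers=[50,50,50,50,50])

```text
clock: 16.35
tcp_pos: [559.9, -189.4, 112.7]
ee_rot: [0.0, 0.707, -0.0, 0.707]
ft_force: [0.4, -0.4, -0.9]
grip_width: 42.8
```

```bash
python3 -c "
from plant import env
from h import *
s=env.sense();st(s);wh(s)
c=env.snapshot('scene')
crop(c,225,130,335,220,7,'pics/s14.png')
p=s['tcp_pos']; print((proj(c,[p,[p[0],p[1],106]])-[225,130])*7)
"
```

```text
t16.35 tcp [ 559.9 -189.4  112.7] F [ 0.4 -0.4 -0.9] w 42.8 q7 0.50 
 [[-0.0, 0.0, 1.0], [-0.0, 1.0, -0.0], [-1.0, -0.0, -0.0]]
t16.35 th 3.009 r 42.3 push_t -0.40 rad -0.31 Fz -0.9 w 42.8 qd 0.003
[[227.72909698 452.33261696]
 [228.01329231 466.57558709]]
```

View pics/s14.png

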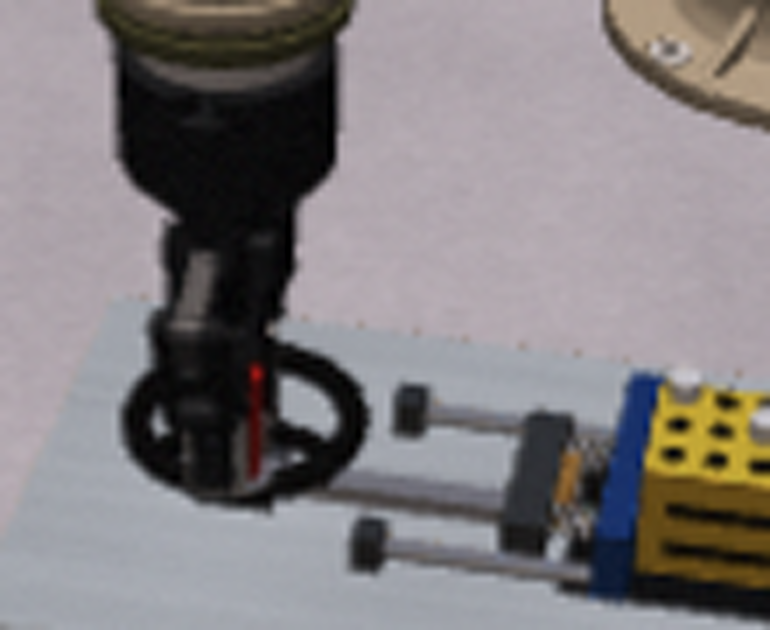

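Emit:
play_rows([
  [0,0.0035,0],
  [0,0,0],
  [0,0,0],
  [0,0,0],
  [0,0,0],
  [0,0,0],
  [0,0,0],
  [0,0,0],
  [0,0,0],
  [0,0,0],
  [0,0,0],
  [0,0,0],
], roll=[0,0.157,0.157,0.157,0.157,0.157,0.157,0.157,0.157,0.157,0.158,0], fingers=[50,50,50,50,50,50,50,50,50,50,50,50])

```text
clock: 17.9
tcp_pos: [560.0, -185.4, 112.6]
ee_rot: [0.499, 0.5, -0.5, 0.5]
ft_force: [-0.0, -0.0, -0.0]
grip_width: 42.4
```

```bash
python3 -c "
from plant import env
from h import *
s=env.sense();st(s);wh(s)
c=env.snapshot('scene');t=env.snapshot('top')
crop(c,225,130,335,220,7,'pics/s15.png')
p=s['tcp_pos']; print((proj(c,[p,[p[0],p[1],106],[p[0],p[1],152]])-[225,130])*7)
"
```

```text
t17.90 tcp [ 560.  -185.4  112.6] F [-0. -0. -0.] w 42.4 q7 -0.91 
 [[-0.0, 1.0, 0.001], [-0.0, 0.001, -1.0], [-1.0, -0.0, 0.0]]
t17.90 th 2.918 r 43.1 push_t -0.04 rad 0.02 Fz -0.0 w 42.4 qd 0.08
[[238.20607889 454.08462017]
 [238.44603662 468.12333916]
 [236.75591851 368.3206668 ]]
```

View pics/s15.png

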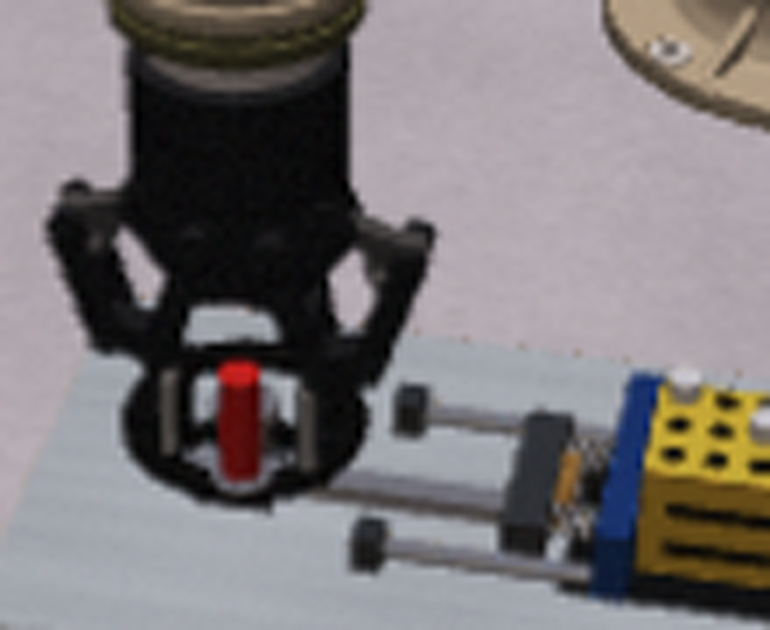

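Emit:
play_rows([
  [0,0,0],
  [0,0,0],
  [0,0,0],
  [0,0,0],
  [0,0,0],
], roll=[0,0,0,0,0], fingers=[23,23,23,23,23], squeeze=30)

```text
clock: 18.62
tcp_pos: [559.9, -185.8, 112.8]
ee_rot: [-0.5, -0.5, 0.5, -0.5]
ft_force: [0.9, -0.5, 0.1]
grip_width: 19.6
```

```bash
python3 -c "
from plant import env
from h import *
s=env.sense();st(s);wh(s)
"
```

```text
t18.62 tcp [ 559.9 -185.8  112.8] F [ 0.9 -0.5  0.1] w 19.6 q7 -0.91 
 [[-0.0, 1.0, -0.0], [-0.0, -0.0, -1.0], [-1.0, -0.0, 0.0]]
t18.62 th 2.927 r 42.9 push_t -0.68 rad -0.82 Fz 0.1 w 19.6 qd 0.002
```

Emit:
play_rows([
  [0,0,0.0015],
  [0,0,0.0015],
], roll=[0,0], fingers=[23,23])

```text
clock: 18.88
tcp_pos: [559.9, -188.9, 112.8]
ee_rot: [-0.5, -0.5, 0.5, -0.5]
ft_force: [-0.1, 1.7, 0.7]
grip_width: 19.3
```

Emit:
play_rows([
  [0,0,0.001],
], roll=[0], fingers=[23])

```text
clock: 19.0
tcp_pos: [560.1, -189.0, 112.7]
ee_rot: [0.5, 0.501, -0.5, 0.5]
ft_force: [-0.5, 5.5, 3.0]
grip_width: 19.6
```

Emit:
play_rows([
  [0,0,0.001],
], roll=[0], fingers=[23])

```text
clock: 19.12
tcp_pos: [560.3, -189.1, 112.7]
ee_rot: [0.5, 0.501, -0.499, 0.5]
ft_force: [-0.2, 7.3, 2.6]
grip_width: 19.7
```

Emit:
play_rows([
  [0,0,0.001],
], roll=[0], fingers=[23])

```text
clock: 19.25
tcp_pos: [560.5, -189.1, 112.7]
ee_rot: [0.5, 0.502, -0.499, 0.5]
ft_force: [-1.3, 10.1, 4.5]
grip_width: 19.6
```

Emit:
play_rows([
  [0,0,0.001],
], roll=[0], fingers=[23])

```text
clock: 19.38
tcp_pos: [560.7, -189.6, 112.7]
ee_rot: [0.5, 0.502, -0.498, 0.5]
ft_force: [-0.9, 10.6, 4.2]
grip_width: 19.7
```

Emit:
play_rows([
  [0,0,0.001],
], roll=[0], fingers=[23])

```text
clock: 19.5
tcp_pos: [560.9, -190.3, 112.7]
ee_rot: [0.5, 0.502, -0.498, 0.5]
ft_force: [-0.3, 11.1, 5.2]
grip_width: 19.9
```

Emit:
play_rows([
  [0,0,0.001],
], roll=[0], fingers=[23])

```text
clock: 19.62
tcp_pos: [561.0, -191.1, 112.7]
ee_rot: [0.5, 0.502, -0.498, 0.5]
ft_force: [0.2, 10.6, 4.4]
grip_width: 19.6
```

Emit:
play_rows([
  [0,0,0.001],
], roll=[0], fingers=[23])

```text
clock: 19.75
tcp_pos: [561.1, -192.0, 112.7]
ee_rot: [0.5, 0.502, -0.498, 0.5]
ft_force: [0.1, 12.1, 4.4]
grip_width: 19.7
```

```bash
python3 -c "
from plant import env
from h import *
s=env.sense();wh(s)
"
```

```text
t19.75 th 3.073 r 43.2 push_t 12.04 rad -0.92 Fz 4.4 w 19.7 qd 0.018
```

Emit:
play_rows([
  [0,0,0.001],
], roll=[0], fingers=[23])

```text
clock: 19.88
tcp_pos: [561.2, -192.9, 112.7]
ee_rot: [0.5, 0.502, -0.498, 0.5]
ft_force: [1.2, 11.2, 4.6]
grip_width: 19.6
```

```bash
python3 -c "
from plant import env
from h import *
s=env.sense();wh(s)
"
```

```text
t19.88 th 3.093 r 43.3 push_t 11.08 rad -1.71 Fz 4.6 w 19.6 qd 0.017
```

Emit:
play_rows([
  [0,0,0.0005],
], roll=[0], fingers=[23])

```text
clock: 20.0
tcp_pos: [561.2, -193.3, 112.7]
ee_rot: [0.5, 0.502, -0.498, 0.5]
ft_force: [1.0, 11.8, 4.3]
grip_width: 19.2
```

```bash
python3 -c "
from plant import env
from h import *
s=env.sense();wh(s)
"
```

```text
t20.00 th 3.103 r 43.3 push_t 11.74 rad -1.45 Fz 4.3 w 19.2 qd 0.008
```

Emit:
play_rows([
  [0,0,-0.002],
  [0,0,-0.002],
  [0,0,-0.0016],
  [0,0,0],
  [0,0,0],
], roll=[0,0,0,0,0], fingers=[23,23,23,23,23])

```text
clock: 20.62
tcp_pos: [559.8, -192.2, 112.8]
ee_rot: [-0.5, -0.5, 0.5, -0.5]
ft_force: [0.1, -0.3, -0.0]
grip_width: 19.6
```

```bash
python3 -c "
from plant import env
from h import *
s=env.sense();wh(s)
crop(env.snapshot('scene'),225,130,335,220,7,'pics/s16.png')
"
```

```text
t20.62 th 3.074 r 41.9 push_t -0.31 rad -0.12 Fz -0.0 w 19.6 qd 0.004
```

View pics/s16.png

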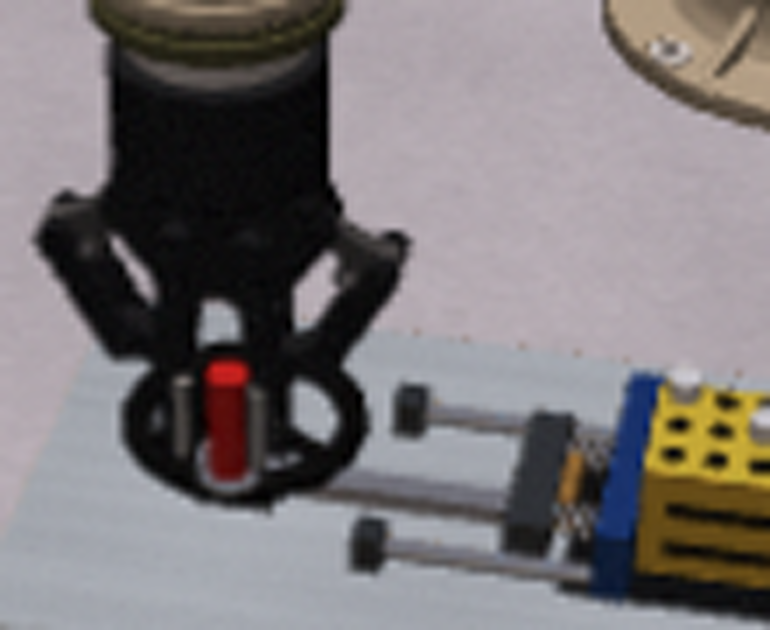

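Emit:
play_rows([
  [0,0,-0.001],
  [0,0,0],
  [0,0,0],
  [0,0,0],
  [-0.02,0,0],
  [-0.04,0,0],
  [-0.05,0,0],
  [-0.05,-0.03,0],
  [0,-0.05,0.03],
  [0,-0.05,0.04],
  [0,0,0],
  [0,0,0],
], roll=[0,0,0,0,0,0,0,0,0,0,0,0], fingers=[50,50,50,50,50,50,50,50,50,50,50,50])

```text
clock: 22.18
tcp_pos: [431.5, -259.7, 273.8]
ee_rot: [0.501, 0.5, -0.499, 0.5]
ft_force: [0.5, 1.4, 0.1]
grip_width: 42.5
```

```bash
python3 -c "
from plant import env
from h import *
s=env.sense();st(s)
c=env.snapshot('scene');t=env.snapshot('top')
crop(c,215,100,385,240,4.5,'pics/s17.png');crop(t,180,170,345,300,4.5,'pics/t17.png')
cv2.imwrite('pics/full17.png',c['color'][:,:,::-1])
"
```

```text
t22.18 tcp [ 431.5 -259.7  273.8] F [0.5 1.4 0.1] w 42.5 q7 -0.92 
 [[0.002, 1.0, -0.001], [0.001, -0.001, -1.0], [-1.0, 0.002, -0.001]]
```

View pics/s17.png

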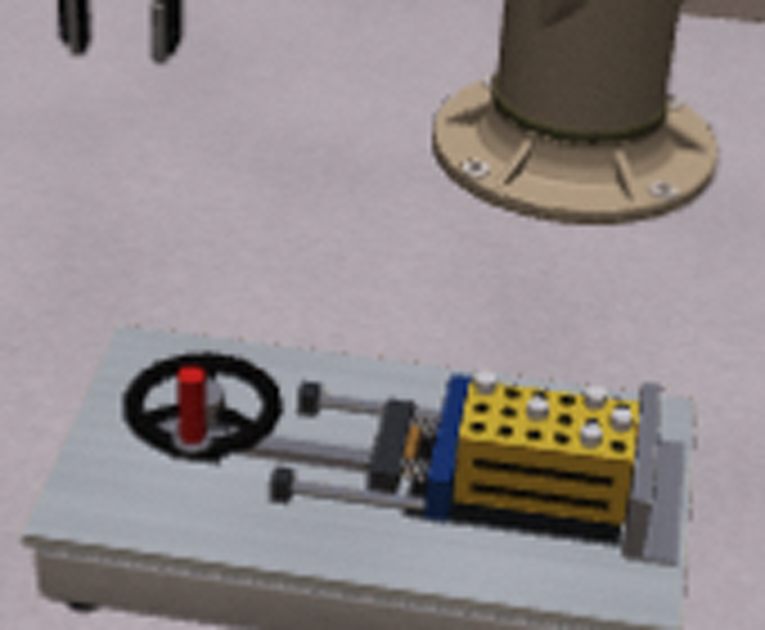

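View pics/t17.png

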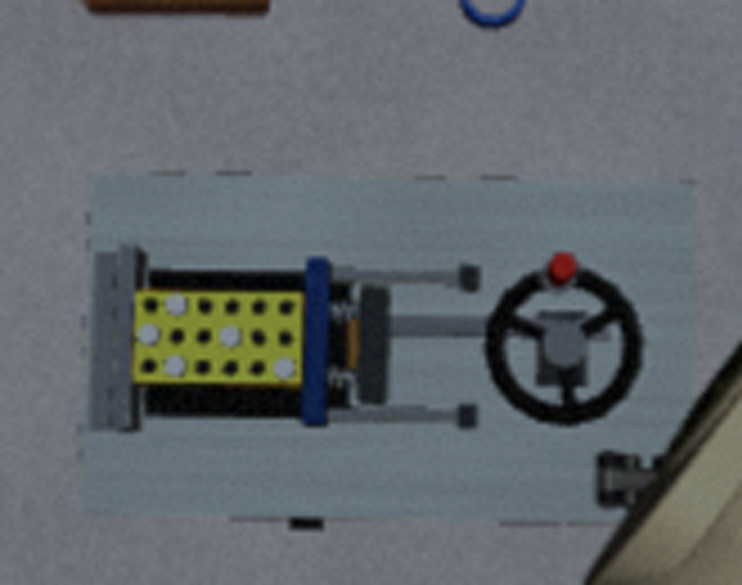

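View pics/full17.png

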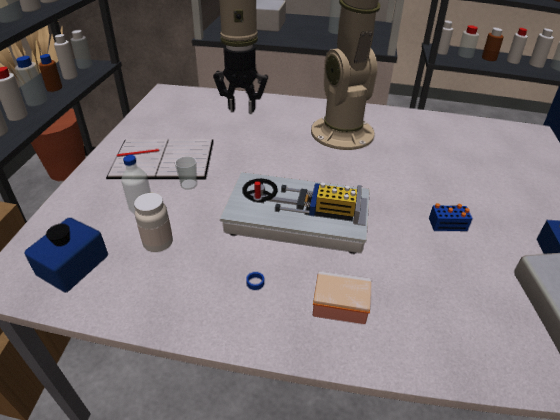

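```bash
python3 -c "
from plant import env
print(env.finish_job(), env.sense()['clock'])"
```

```text
the job is handed in; nothing more can be done
the job is handed in; nothing more can be done
```

The yellow rack is in the shaker's bay, square and against the fence. The clamp bar holds it there and the wheel has been let go. I handed the job in at about 22 s, with no verdict reported.

- **Tension:** I estimate the push at about 11.8 N, give or take a few tenths. I took this from the last moving readings (10.6, 11.1, 10.6, 12.1, 11.2 and 11.8 N along the push), which scatter by about 0.5 N. Free running had read about 7 N. A rougher check from the wheel's angle since the bar first pinched the rack gives 12 to 12.6 N.
- **Grip change:** My first winding grip was along the pads, and its reading flattened at about 10 N, possibly from a slight slip. I let go, turned the gripper 90° and finished by pushing the handle squarely with one pad.
- **Last pictures:** They show the rack square between the bar and the fence, the gripper well clear, and the other items in view standing as before. I compared these by eye and did not measure them. I did not measure the tension again after letting go.

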